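# Take the sauce jars off the heat and crate them

### The arm

A 7-joint arm with a two-finger parallel gripper is mounted at the origin on the work surface. World frame = base frame: x ahead of the robot, y to its left, z up, the work surface at z = 0. Lengths are in m, angles in rad, forces in N, time in s.
With the tool pointing down it reaches from about 0.4 to 0.85 m from the base axis. Payload 6.9 kg.
Tool frame: the origin (TCP) lies midway between the tips of the shut fingers; the grasp point (between the pads) lies behind it (ctrl.pinch_z is the z of the grasp point in the tool frame, in m); z points along the fingers, y is the line along which they close (so a half turn about z gives the same grasp; the last joint's range is limited). The gripper opens to 85 mm and grips with 20 to 120 N. Pads are 22 mm wide; open, the fingers measure 114 mm over their backs; the gripper's body (76 mm by 85 mm) begins 54 mm behind the grasp point. The pads swing forward as they close: fully open they stand 13 mm farther back than shut.
Start: joints at [1.373, 0.507, -0.238, 1.5, 0.126, 1.149, -0.155], TCP at [0.186, -0.597, 0.231] pointing down, gripper open.
Joint ranges: [-3.08, 3.08], [-0.24, 2.05], [-1.43, 1.35], [0, 2.5], [-1.52, 4.66], [0.17, 1.96], [-2.89, 2.89]. Speed limits (rad/s): [2.39, 2.39, 3.14, 3.14, 3.14, 3.14, 3.14].

### API

Orientations are given as a unit quaternion [w, x, y, z].
In Python, from station import ctrl, get_state, vision, ticket, models gives the robot as it stands. Calls block until the motion is done:
- ctrl.movep(position, orientation): joint-space move of the TCP to a pose.
- ctrl.movel(position, frame=None, max_speed=0.15): straight line of the TCP; frame=None keeps the orientation; max_speed is the mean speed in m/s.
- ctrl.set_joints(angles): joint-space move.
- ctrl.ungrasp() and ctrl.close_gripper(force=None): open the fingers fully, or close them until they stop; force is the grip in N (None keeps the last).
- ctrl.pause(seconds).
- ctrl.ik(position, orientation): joint angles nearest the present ones, or None.
- get_state(): the state.
- vision.grab_frame(name): name is "side" or "top"; returns (picture, depth): 420x560x3 uint8, blue, green, red; 420x560 float32, m along the optical axis (not along the pixel's ray), 0 where there is no reading.
- vision.camera_info(name): a dict with "mtx" (3x3 intrinsics, pixels), "R" (3x3) and "t" (3): a world point X has camera coordinates R X + t. Camera axes: x right, y down, z forward; pixel columns grow to the right and rows downward; lengths in m; the calibration is good to about 2 mm. A picture is of the moment at which its call begins. camera_info takes no time and is no camera call.
A pose or a line that the arm cannot do raises ctrl.Unreachable and nothing moves.
- ticket.close_job(): hands the job in; it is judged then, once.
Trained networks look in the newest picture that a camera, given by its name, has taken for a name from the list of things; names that differ only in an ending like _2 or _b are one class to them, and where a whole thing is asked for, a point or a joint stands for the part that bears it (a point fixed in the world has none). Each returns a list of dicts, best first, with "p" (0 to 1); they miss things now and then, are a little off and sometimes report something else, mostly with a low value. They report only what shows in the picture. A call takes as long as a camera call.
- models.recognise(camera, target): "point" ([column, row] in pixels, amid what is visible of it).
- models.masks_of(camera, target): "mask" (420x560 bool, what is visible of it) and "point" ([column, row] in pixels, amid what is visible of it).
The state is a dict: "time": time; "qpos": joint angles; "qd": joint speeds; "tau": joint torques, N m; "tcp_pos": TCP position; "eef_rot": TCP orientation; "contact_force": force on the tool from outside, world axes, zero at the start; "wrist_torque": the same for the moment, N m; "width": finger opening in m; "gripper_force": force on a finger pad.
Only numpy, scipy, OpenCV 4.12 (cv2) and the standard library are available. Lean on these libraries where they do the work, as an engineer would, in place of code of your own. Each camera call takes 0.05 s, during which the arm holds its last target. There are 200 camera calls.

### The job

The jars of sauce are warm: turn the hob's dial back to off, then lift the bain-marie pan, jars and all, level by its handle off the hob and set it down in the middle of the cork mat. Once the pan is standing there, take the two jars out one at a time and lower them into the two empty pockets of the wooden crate, upright and without dropping them. Leave the pan on the mat and everything else on the counter where it is.

Things in the scene. Friction and masses are not known exactly. Their poses are not given: they have to be found in the camera images.
- hob: (All sizes here in mm.) Table-top hob, aluminium housing 310 deep (its x) by 250 wide (its y), fixed. Origin under its centre on the table; its x axis points away from the front control strip, so the strip is at -x, towards the robot. Black glass cooking surface 69 above the table; the cooking zone's centre is 40 along +x.
- dial (a joint): Hob dial, rad: 0 = off, against its stop; grows clockwise seen from above (hotter), range 0 to 2.4. Starts between 0.9 and 1.4. Turn counter-clockwise to switch off. Light friction (about 0.04 N m), stays where it is left.
- dial_grip (a point): On the vertical axis of the dial (black, 44 across; a straight grip bar 42 long, 14 thick, its top 109 above the table; this point 102 above the table), 112 in front of the hob's centre. Its straight grip bar lies along the hob's x axis at 0 and has turned clockwise by the dial's value otherwise.
- pan: Round straight-sided steel bain-marie pan, outer diameter 184, rim 55 above its base, inner floor 4 above its base, 0.42 kg, with a rigid upright stirrup handle over the middle (width 196 over all). Starts on the hob's cooking zone. Origin: centre of its underside. The handle lies in its y-z plane; wire rings 30 above the base hold one jar each, 50 to either side of the middle along its x axis.
- pan_grip (a point): Middle of the pan's handle grip, 135 above the pan's underside: a black bar 84 long (pan's y), 16 thick (pan's x), 18 high, its top 144 above the pan's underside, 50 above the lids of the jars, so a jar must be lifted high to pass over it.
- jar_a: Sauce jar of amber glass with paper band and metal lid, a plain cylinder of diameter 56, 90 high, 0.15 kg. Starts upright in the pan, on its -x side. Origin: centre of its underside. The rings leave 2 to 3 play round it.
- jar_b: Sauce jar, the same as jar_a; starts upright in the pan, on its +x side. Origin: centre of its underside.
- mat: Round cork mat, diameter 220, 10 thick, fixed flat on the table. Origin: centre of its underside.
- crate: Open pine crate, 266 long (its x) by 100 wide (its y), 60 high, fixed; walls and floor 7 thick, two cross walls (54 high) make a row of three pockets, each 80 to 83 long by 86 wide. Origin under its centre. The far pocket is taken by jar_c, the near and middle ones are empty.
- pocket_near (a point): Centre of the floor (7 above the table) of the empty pocket nearest the robot, 86.5 from the crate's centre along its -x.
- pocket_mid (a point): Centre of the floor (7 above the table) of the empty middle pocket.
- jar_c: Bystander: third sauce jar, same as the other two, already standing in the far pocket of the crate. Origin: centre of its underside. Leave alone.
- salt_tin: Bystander: round aluminium salt tin, diameter 48, 84 high, standing beside the crate. Origin: centre of its underside. Leave alone.
- spoon: Bystander: wooden spoon about 200 long, lying beside the crate, on the other side from the salt tin, along the crate. Origin: middle of its length at its underside. Leave alone.
- oil: Bystander: green glass oil bottle, diameter 60, 190 high, standing beyond the mat. Origin: centre of its underside. Leave alone.
- tubs: Bystander: stack of white take-away tubs, diameter 116, 80 high, beyond the mat. Origin: centre of its underside. Leave alone.
- ramekin: Bystander: white bowl, diameter 84, 45 high, between robot and mat. Origin: centre of its underside. Leave alone.
- mug: Bystander: white mug, diameter 76 plus a handle, 85 high, between robot and mat. Origin: centre of its underside. Leave alone.

How it is judged:
By the outcome, as a careful person would: the job done as asked, in the order asked, and still so for the second after the job is handed in, with the robot touching nothing.
It also fails if it takes over 72 s, if anything falls off the work surface, if the arm or the gripper's body presses on something with over 40 N, if the wrist force passes 120 N, or if a joint passes its speed limit or range.

## Working session

There is one attempt and no reset: what is moved stays moved. The work goes in short steps, each a Python script; the robot and the scene stay as the last script left them, time stands still between calls to the robot, and variables do not carry over. Pictures are saved under pics/ and viewed, at most 10 in all, crops included, and the job is handed in when it is done.

```bash
ls; mkdir -p pics; python3 - <<'E'
from station import ctrl, get_state, vision, ticket, models
import cv2, numpy as np
s=get_state(); print(s['time'],s['tcp_pos'],s['eef_rot'],s['width'],ctrl.pinch_z)
for n in ('side','top'):
    im,d=vision.grab_frame(n); cv2.imwrite(f'pics/{n}0.png',im); np.savez(f'{n}0.npz',im=im,d=d)
    c=vision.camera_info(n); print(n,c['mtx'].tolist(),(-c['R'].T@c['t']).round(3),c['R'].round(3).tolist(), (d>0).mean())
    for t in ['hob','dial_grip','pan','pan_grip','jar_a','mat','crate','salt_tin','spoon','oil','tubs','ramekin','mug']:
        r=models.recognise(n,t); print(t,[(np.round(x['point']).tolist(),round(x['p'],2)) for x in r[:4]])
E
```

```text
pics
0.0 [ 0.18615047 -0.59611665  0.23044581] [-8.67017678e-04  9.88557934e-01  1.50839114e-01 -1.44211169e-04] 0.08534093494066959 -0.0187
side [[409.26626258780686, 0.0, 277.75970992162286], [0.0, 409.26626258780686, 206.467554456325], [0.0, 0.0, 1.0]] [0.349 0.697 1.01 ] [[-0.949, -0.315, 0.011], [-0.252, 0.735, -0.629], [0.19, -0.6, -0.777]] 0.996156462585034
hob [([264.0, 332.0], 0.79), ([232.0, 164.0], 0.67)]
dial_grip [([284.0, 325.0], 0.62)]
pan [([226.0, 300.0], 0.64)]
pan_grip [([229.0, 300.0], 0.59)]
jar_a [([211.0, 281.0], 0.93), ([242.0, 303.0], 0.66), ([287.0, 134.0], 0.66)]
mat [([292.0, 228.0], 0.58)]
crate [([315.0, 149.0], 0.7)]
salt_tin [([284.0, 162.0], 0.92)]
spoon [([282.0, 163.0], 0.49), ([226.0, 300.0], 0.33)]
oil [([232.0, 164.0], 0.88)]
tubs [([207.0, 205.0], 0.97), ([285.0, 322.0], 0.23)]
ramekin [([315.0, 149.0], 0.72), ([334.0, 269.0], 0.58), ([294.0, 229.0], 0.38)]
mug [([352.0, 211.0], 0.81)]
top [[443.5115781743699, 0.0, 281.74518826105407], [0.0, 443.5115781743699, 206.55945739911985], [0.0, 0.0, 1.0]] [0.427 0.024 1.275] [[-0.028, -1.0, 0.006], [-0.989, 0.027, -0.148], [0.147, -0.011, -0.989]] 0.9960756802721088
hob []
dial_grip []
pan [([174.0, 211.0], 0.85)]
pan_grip [([174.0, 213.0], 0.84), ([187.0, 251.0], 0.3)]
jar_a [([164.0, 228.0], 0.66), ([176.0, 192.0], 0.64), ([404.0, 188.0], 0.56)]
mat [([291.0, 237.0], 0.74), ([174.0, 210.0], 0.34)]
crate [([403.0, 227.0], 0.91), ([289.0, 238.0], 0.54)]
salt_tin [([368.0, 200.0], 0.64), ([433.0, 192.0], 0.28)]
spoon [([431.0, 203.0], 0.82), ([279.0, 142.0], 0.44)]
oil [([332.0, 147.0], 0.8), ([405.0, 229.0], 0.21)]
tubs [([281.0, 142.0], 0.97), ([406.0, 228.0], 0.2)]
ramekin [([252.0, 292.0], 0.83)]
mug [([335.0, 294.0], 0.96)]
```

View pics/top0.png

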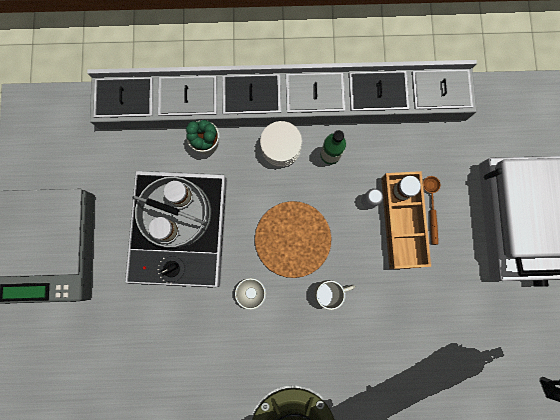

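View pics/side0.png

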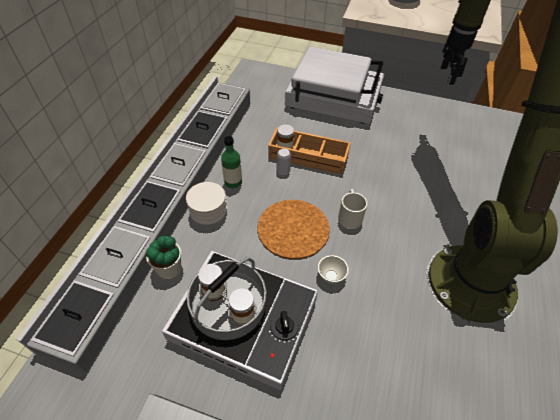

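The top view shows the hob at left with the pan at (172,212), the dial at (169,269), the mat at (293,239), and the crate at (407,221) with its jar at the top end. The side view agrees: the bar sits across the pan and the dial is at (284,323). Next I'll build point clouds from both views.

```bash
cat > geo.py <<'E'
import numpy as np, cv2
from station import vision
def cloud(n,im,d):
    c=vision.camera_info(n); K=c['mtx']; v,u=np.mgrid[:420,:560]
    P=np.stack([(u-K[0,2])/K[0,0]*d,(v-K[1,2])/K[1,1]*d,d],-1)
    return (P-c['t'])@c['R']       # R^T (P-t)
def grab(n):
    im,d=vision.grab_frame(n); return im,cloud(n,im,d),d>0
def sel(P,ok,c,r,z0,z1):
    return P[ok&(np.hypot(P[...,0]-c[0],P[...,1]-c[1])<r)&(P[...,2]>z0)&(P[...,2]<z1)]
def rect(p):
    (c,s,a)=cv2.minAreaRect((p[:,:2]*1000).astype(np.float32)); return np.round(c,1),np.round(s,1),round(a,2)
def line(p):
    c=p.mean(0); w,V=np.linalg.eigh(np.cov((p-c)[:,:2].T)); v=V[:,1]; 
    e=(p-c)[:,:2]@V; return (c*1000).round(1), round(float(np.degrees(np.arctan2(v[1],v[0]))%180),1), np.ptp(e,axis=0).round(4)
def circ(p):
    (c,r)=cv2.minEnclosingCircle((p[:,:2]*1000).astype(np.float32)); return np.round(c,1),round(r,1),(p.mean(0)*1000).round(1)
E
cat > m1.py <<'E'
from geo import *
for n in ('side','top'):
    f=np.load(f'{n}0.npz'); im=f['im']; P=cloud(n,im,f['d']); ok=f['d']>0
    px={'top':dict(dial=(169,267),bar=(165,206),j1=(176,187),j2=(162,229),mat=(293,239),crate=(407,235),oil=(338,135),tub=(281,140),ram=(250,290),mug=(323,292),salt=(375,196),jc=(410,183)),
        'side':dict(dial=(285,318),bar=(224,277),j1=(209,270),j2=(241,296),mat=(293,228),crate=(323,150),oil=(229,142),tub=(207,193),ram=(332,266),mug=(353,200),salt=(284,154),jc=(286,130))}[n]
    X={k:P[v,u] for k,(u,v) in px.items()}
    print(n,{k:(x*1000).round(0).tolist() for k,x in X.items()})
    d=X['dial']; q=sel(P,ok,d,.035,.098,.125); print('dial',len(q),line(q),rect(q),q[:,2].max())
    b=X['bar']; q=sel(P,ok,b,.13,.196,.24); print('bar',len(q),line(q),rect(q),np.percentile(q[:,2],[50,90]))
    for k in('j1','j2','jc','salt','tub','ram','mug','oil'):
        x=X[k]; q=sel(P,ok,x,.045 if k!='tub' else .07,x[2]-.006,x[2]+.006); print(k,len(q),circ(q),line(q)[0])
    hsv=cv2.cvtColor(im,cv2.COLOR_BGR2HSV); m=X['mat']
    org=(hsv[...,1]>100)&(hsv[...,0]<25)
    q=sel(P,ok&org,m,.14,.004,.018); print('mat',len(q),circ(q),rect(q))
    q=sel(P,ok&org,X['crate'],.22,.05,.07); print('crate',len(q),rect(q),np.percentile(q[:,2],[10,50,90]))
    q=sel(P,ok,X['dial']+[.1,0,0],.3,.062,.076); q=q[q[:,1]>.1]; print('hob',len(q),rect(q),np.median(q[:,2]))
E
python3 m1.py
```

```text
side {'dial': [449.0, 312.0, 106.0], 'bar': [594.0, 308.0, 210.0], 'j1': [650.0, 279.0, 162.0], 'j2': [553.0, 318.0, 164.0], 'mat': [525.0, -11.0, 8.0], 'crate': [522.0, -363.0, 17.0], 'oil': [764.0, -123.0, 188.0], 'tub': [794.0, -1.0, 79.0], 'ram': [381.0, 82.0, 12.0], 'mug': [374.0, -142.0, 50.0], 'salt': [626.0, -231.0, 85.0], 'jc': [650.0, -328.0, 100.0]}
dial 111 (array([449.5, 316.8, 106.8]), 117.5, array([0.0143, 0.0408])) (array([449.7, 315.2]), array([14.3, 40.7]), 28.46) 0.11227178209943593
bar 381 (array([597.9, 311.2, 208.1]), 68.2, array([0.0164, 0.1302])) (array([598.9, 309.5]), array([130.2,  16.3]), 68.18) [0.21026598 0.2131288 ]
j1 355 (array([644.7, 287.3]), 28.2, array([647.1, 288.2, 162. ])) [647.1 288.2 162. ]
j2 446 (array([552. , 324.6]), 28.5, array([551.4, 325.4, 162.1])) [551.4 325.4 162.1]
jc 120 (array([ 653.5, -333.5]), 29.1, array([ 654.4, -333.2,   96.6])) [ 654.4 -333.2   96.6]
salt 79 (array([ 629.5, -240.1]), 20.3, array([ 630.3, -238.4,   82.5])) [ 630.3 -238.4   82.5]
tub 925 (array([794.5,  11.8]), 59.4, array([794. ,  12.9,  79.4])) [794.   12.9
[... 1580 characters left out ...]
7])) [ 626.8 -241.6   83.7]
tub 1288 (array([791.5,   9.8]), 58.2, array([790.6,   9.9,  80.1])) [790.6   9.9  80.1]
ram 268 (array([382.7, 106.1]), 44.3, array([384. , 103.9,   5.5])) [384.  103.9   5.5]
mug 541 (array([370.2, -98.1]), 44.9, array([ 368.2, -102.9,    4.6])) [ 368.2 -102.9    4.6]
oil 96 (array([ 768.3, -136.2]), 14.5, array([ 768.1, -135.3,  190. ])) [ 768.1 -135.3  190. ]
mat 4523 (array([522.2, -17.6]), 109.3, array([521.1, -17.6,  10.3])) (array([522.3, -18.1]), array([215.7, 216.2]), 62.07)
crate 1007 (array([ 564.6, -335.3]), array([266.6, 102.9]), 1.35) [0.0532115  0.05886985 0.06291504]
hob 7426 (array([601. , 380.5]), array([432.6, 432.9]), 3.83) 0.06816906117797586
```

```bash
cat > m2.py <<'E'
from geo import *
from station import ctrl,get_state
from scipy.spatial.transform import Rotation as R
for n in ('side','top'):
    f=np.load(f'{n}0.npz'); im=f['im']; P=cloud(n,im,f['d']); ok=f['d']>0
    q=sel(P,ok,(.56,.31),.205,.055,.08); print(n,'hob',len(q),rect(q))
    hsv=cv2.cvtColor(im,cv2.COLOR_BGR2HSV); org=(hsv[...,1]>100)&(hsv[...,0]<25)
    m=ok&org&(P[...,1]>-.395)&(P[...,1]<-.27)
    q=sel(P,m,(.565,-.336),.16,.05,.07); print('crate',len(q),rect(q))
    d=(448,314); D=np.hypot(P[...,0]-.448,P[...,1]-.314)
    for a,b in((0,.01),(.012,.017),(.017,.021),(.024,.03)): print('dialz',a,np.percentile(P[ok&(D>=a)&(D<b)][:,2]*1000,[5,30,50,95]).round(0))
def q(deg):  # tool down, closing (tool y) along world angle deg
    a=np.radians(deg); y=np.array([np.cos(a),np.sin(a),0]); z=np.array([0,0,-1.]); x=np.cross(y,z)
    return R.from_matrix(np.c_[x,y,z]).as_quat(scalar_first=True)
for nm,p,a in [('dial',(.448,.314,.15),55),('dial1',(.448,.314,.095),90),('pan',(.5966,.3047,.3),-22),('pan2',(.5237,-.016,.2),0),('ja',(.474,-.016,.3),90),('jb',(.574,-.016,.3),90),('near',(.4785,-.338,.3),90),('mid',(.565,-.336,.3),90)]:
    for h in(0,180):
        j=ctrl.ik(p,q(a+h)); print(nm,h,None if j is None else np.round(j,2))
E
python3 m2.py
```

```text
side hob 8697 (array([561.7, 306.7]), array([251.7, 310.1]), 85.95)
crate 610 (array([ 568.2, -332.5]), array([266.1, 110.5]), 1.98)
dialz 0 [ 78. 106. 108. 111.]
dialz 0.012 [ 75.  78.  79. 109.]
dialz 0.017 [ 70.  77.  79. 108.]
dialz 0.024 [67. 69. 70. 73.]
top hob 7580 (array([558.5, 305.2]), array([251.7, 310.8]), 85.86)
crate 1007 (array([ 564.6, -335.3]), array([266.6, 102.9]), 1.35)
dialz 0 [ 84. 107. 108. 112.]
dialz 0.012 [ 76.  79.  81. 110.]
dialz 0.017 [ 75.  78.  81. 109.]
dialz 0.024 [67. 69. 70. 74.]
dial 0 [ 0.05  0.73 -1.23  1.82  0.76  1.16 -0.47]
dial 180 [-1.02  0.52  0.56  1.83 -0.34  0.89 -2.48]
dial1 0 [ 0.04  0.83 -1.23  1.88  0.88  1.11  0.03]
dial1 180 [-0.15  0.64 -0.8   1.88  0.6   0.88 -2.82]
pan 0 [ 0.05  0.77 -1.25  1.24  0.72  1.6  -1.45]
pan 180 [ 0.04  0.76 -1.23  1.24  0.7   1.59  1.7 ]
pan2 0 [ 0.53  0.47 -0.82  1.81  0.39  1.04 -0.44]
pan2 180 [-0.7   0.62  1.15  1.82 -0.63  1.12 -2.47]
ja 0 [ 0.9   0.47 -1.38  1.75  0.47  1.33  0.98]
ja 180 [ 0.55  0.26 -0.74  1.75  0.19  1.2  -1.81]
jb 0 [ 0.63  0.55 -1.11  1.51  0.49  1.39  1.07]
jb 180 [ 0.4   0.42 -0.64  1.52  0.26  1.29 -1.84]
near 0 [ 1.16  0.53 -1.01  1.48  0.45  1.37  1.7 ]
near 180 [ 0.74  0.4  -0.25  1.49  0.1   1.26 -1.1 ]
mid 0 [ 0.99  0.65 -0.98  1.28  0.53  1.48  1.63]
mid 180 [ 0.64  0.52 -0.25  1.28  0.13  1.35 -1.18]
```

The two views agree on the hob: centre (560,306), yaw −4.1°, with the dial axis at (448,314) and its bar at −62°. Next I'll turn the dial.

```bash
cat > rob.py <<'E'
import numpy as np
from station import ctrl,get_state
from scipy.spatial.transform import Rotation as R
def q(deg):  # tool down, closing line (tool y) along world angle deg
    a=np.radians(deg); y=np.array([np.cos(a),np.sin(a),0]); z=np.array([0,0,-1.]); x=np.cross(y,z)
    return R.from_matrix(np.c_[x,y,z]).as_quat(scalar_first=True)
def say(t):
    s=get_state(); w=R.from_quat(s['eef_rot'],scalar_first=True).as_matrix()
    print(t,'t=%.1f'%s['time'],'tcp',(s['tcp_pos']*1000).round(1),'yaw %.1f'%np.degrees(np.arctan2(w[1,1],w[0,1])),'F',s['contact_force'].round(1),'w %.1f'%(s['width']*1000),'g',round(float(np.max(s['gripper_force'])),1),flush=True)
E
python3 - <<'E'
from rob import *
D=np.array([.4483,.314])
ctrl.movep([.42,-.1,.36],q(60)); say('via')
ctrl.movep([*D,.24],q(55)); say('above')
ctrl.movel([*D,.089],max_speed=.12); say('down')
ctrl.close_gripper(force=25); say('closed')
for a in (70,86,92): ctrl.movep([*D,.089],q(a)); say(a)
ctrl.ungrasp(); say('open')
ctrl.movel([*D,.26],max_speed=.25); say('up')
from geo import *
for n in('top','side'):
    im,P,ok=grab(n); p=sel(P,ok,D,.035,.098,.118); print(n,len(p),line(p) if len(p)>10 else '')
    cv2.imwrite(f'pics/{n}1.png',im)
E
```

```text
via t=3.4 tcp [ 420.  -101.1  359.7] yaw 59.9 F [ 0.2  0.3 -1.3] w 85.3 g 0.0
above t=5.0 tcp [449.2 312.8 240. ] yaw 54.9 F [0.1 0.1 0.1] w 85.4 g 0.0
down t=6.4 tcp [448.5 314.4  89.7] yaw 55.0 F [-0.8 -0.5  0.3] w 85.5 g 0.0
closed t=7.1 tcp [448.3 314.   89.2] yaw 55.0 F [-0.3 -0.9  2.8] w 13.4 g 31.4
70 t=7.4 tcp [448.4 314.2  89.2] yaw 69.9 F [-0.7 -0.3  4. ] w 13.1 g 31.6
86 t=7.7 tcp [448.5 314.4  89.2] yaw 85.8 F [ 0.2 -0.5  3.3] w 13.6 g 31.5
92 t=8.0 tcp [449.3 314.3  89.3] yaw 91.6 F [3.6 1.2 3.5] w 13.1 g 67.8
open t=8.7 tcp [448.3 314.   89. ] yaw 92.0 F [0.5 0.2 0.2] w 85.3 g 0.0
up t=9.5 tcp [448.2 313.2 258.8] yaw 92.0 F [-1.3  0.2 -0.7] w 85.7 g 0.0
top 0 
side 124 (array([449.5, 316.5, 106.6]), 175.8, array([0.0151, 0.0416]))
```

The dial reads 0: its bar lies at 175.8°, which is along the hob's x axis. Now the pan.

```bash
python3 - <<'E'
from rob import *
C=np.array([.5965,.3047]); M=np.array([.5239,-.0162]); a0=-21.7
ctrl.movel([.448,.313,.30],max_speed=.25)
ctrl.movep([*C,.30],q(a0)); say('above')
ctrl.movel([*C,.185],max_speed=.12); say('down')
ctrl.close_gripper(force=90); say('closed')
f0=get_state()['contact_force'][2]
ctrl.movel([*C,.195],max_speed=.03); say('lift')
ctrl.movel([*C,.255],max_speed=.08); say('lift2')
for k in (1/3,2/3,1):
    p=C+(M-C)*k; ctrl.movel([*p,.255],q(a0*(1-k)),max_speed=.12)
say('over mat'); ctrl.pause(.3)
ctrl.movel([*M,.150],max_speed=.1); ctrl.movel([*M,.131],max_speed=.04); ctrl.pause(.2); say('near')
f1=get_state()['contact_force'][2]
for z in np.arange(.130,.120,-.001):
    ctrl.movel([*M,z],max_speed=.02); f=get_state()['contact_force'][2]
    if f-f1>4: break
say('touch')
E
```

```text
above t=11.3 tcp [596.  304.7 299.2] yaw -21.6 F [ 0.9 -0.  -0. ] w 85.2 g 0.0
down t=12.4 tcp [596.8 305.1 185.9] yaw -21.7 F [-0.2 -0.6  0.2] w 85.5 g 0.0
closed t=13.0 tcp [596.1 305.1 185.1] yaw -21.7 F [-1.2  0.9  1.3] w 14.9 g 88.6
lift t=13.5 tcp [596.5 304.5 194.8] yaw -21.7 F [-0.4  0.3 -7.7] w 14.7 g 87.8
lift2 t=14.4 tcp [596.3 304.4 254.4] yaw -21.7 F [ 0.2  1.1 -7. ] w 14.5 g 87.8
over mat t=17.6 tcp [524.1 -15.1 255.2] yaw 0.1 F [-0.7  1.  -7.7] w 14.5 g 87.8
near t=19.9 tcp [524.1 -16.1 131.2] yaw 0.0 F [-0.1 -0.3 -6.9] w 14.4 g 87.8
touch t=21.4 tcp [523.9 -16.1 126. ] yaw 0.0 F [-5.1 -1.1  7.4] w 14.3 g 89.9
```

```bash
python3 - <<'E'
from rob import *
from geo import *
M=np.array([.5239,-.0162])
ctrl.movel([*M,.1265],max_speed=.02)
ctrl.ungrasp(); say('open')
ctrl.movel([*M,.27],max_speed=.2)
ctrl.movep([.52,-.30,.36],q(90)); say('away')
for n,T in('top',None),('side',None):
    im,P,ok=grab(n); cv2.imwrite(f'pics/{n}2.png',im)
    for j in(-1,1):
        p=sel(P,ok,M+[j*.05,0],.036,.096,.112); print(n,j,len(p),circ(p) if len(p)>10 else '')
    p=sel(P,ok,M,.10,.146,.165); print('bar',line(p)if len(p)>10 else '',rect(p)if len(p)>10 else '')
    p=sel(P,ok,M,.11,.055,.075); print('rim',len(p),circ(p)if len(p)>10 else '')
    p=sel(P,ok&((P[...,2]<.02)),M,.15,.005,.02); print('mat',len(p),circ(p))
E
```

```text
open t=22.4 tcp [523.9 -16.2 126.5] yaw 0.0 F [ 0.7 -0.  -0.2] w 85.3 g 0.0
away t=24.9 tcp [ 520.1 -299.2  359.6] yaw 90.0 F [ 0.3  1.7 -0.5] w 85.6 g 0.0
top -1 355 (array([472.4, -16.8]), 28.1, array([472.2, -16.9, 104.1]))
top 1 341 (array([572.2, -17.4]), 28.2, array([572.1, -16.6, 104. ]))
bar (array([522.2, -17. , 153. ]), 89.9, array([0.0166, 0.107 ])) (array([522.6, -19.5]), array([ 16.3, 106.9]), 0.29)
rim 436 (array([522.2, -17.5]), 94.3, array([527.3, -19. ,  66.3]))
mat 2815 (array([524.4, -16.4]), 149.4, array([514.5, -14.3,  12.6]))
side -1 258 (array([476.3, -14. ]), 28.1, array([475.5, -12.1, 102.6]))
side 1 248 (array([577.1, -13.4]), 29.1, array([575.3, -12.8, 102.6]))
bar (array([525.2, -10.2, 152. ]), 90.2, array([0.0165, 0.0862])) (array([525.9, -10.5]), array([16.5, 86.2]), 0.41)
rim 570 (array([524.8, -12.4]), 97.6, array([518.6,  -3.5,  63.8]))
mat 1407 (array([499.1,   4.1]), 139.7, array([519. ,  15.7,  11. ]))
```

View pics/side2.png

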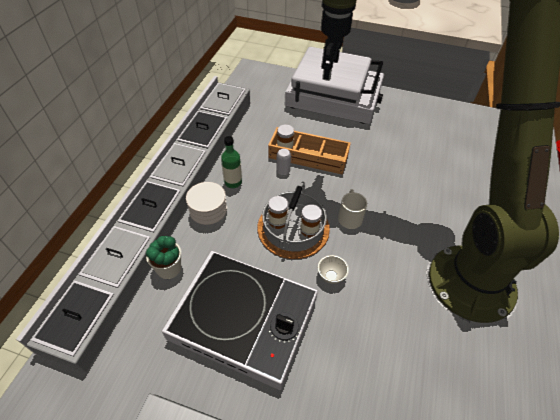

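View pics/top2.png

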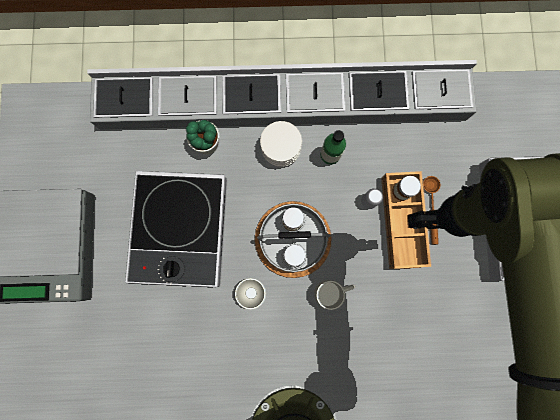

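The pan stands level in the middle of the mat at (293,238) in the top view, with both jars upright at (292,217) and (295,256). The dial bar points along the hob's x axis and the bystanders are untouched. Now jar_b goes into the middle pocket.

```bash
cat > jar.py <<'E'
from rob import *
def jar(J,off,Pk):
    J=np.array(J)+[off,0]; Pk=np.array(Pk)+[off,0]
    ctrl.movep([*J,.27],q(90)); ctrl.movel([*J,.13],max_speed=.2); ctrl.movel([*J,.077],max_speed=.08); say('at jar')
    ctrl.close_gripper(force=40); say('closed')
    ctrl.movel([*J,.115],max_speed=.06); say('lift'); ctrl.movel([*J,.25],max_speed=.15)
    m=(J+Pk)/2; ctrl.movel([*Pk,.25],max_speed=.2); say('over pocket')
    ctrl.movel([*Pk,.13],max_speed=.15); ctrl.movel([*Pk,.075],max_speed=.06); ctrl.pause(.15); say('near')
    f1=get_state()['contact_force'][2]
    for z in np.arange(.074,.066,-.001):
        ctrl.movel([*Pk,z],max_speed=.02)
        if get_state()['contact_force'][2]-f1>3: break
    say('touch'); ctrl.ungrasp(); say('open')
    ctrl.movel([*Pk,.13],max_speed=.1); ctrl.movel([*Pk,.28],max_speed=.25); say('up')
E
python3 - <<'E'
from jar import *
jar([.5746,-.0156],.005,[.566,-.334])
from geo import *
for n in('side',):
    im,P,ok=grab(n); cv2.imwrite(f'pics/{n}3.png',im)
    for c in([.566,-.334],[.474,-.0155]):
        p=sel(P,ok,c,.036,.09,.112); print(n,len(p),circ(p) if len(p)>10 else '')
E
```

```text
at jar t=27.8 tcp [579.8 -15.3  77.2] yaw 90.0 F [0.7 0.7 0.4] w 85.2 g 0.0
closed t=28.2 tcp [579.9 -15.5  77.7] yaw 90.0 F [-1.1 -0.4  6.2] w 54.9 g 42.2
lift t=29.0 tcp [579.4 -15.8 114.8] yaw 90.0 F [-0.2 -0.7 -0.3] w 54.8 g 42.4
over pocket t=31.8 tcp [ 571.3 -332.6  250.3] yaw 90.1 F [-0.8 -0.8 -1.6] w 55.3 g 42.4
near t=34.0 tcp [ 571.2 -334.    75.5] yaw 90.0 F [ 0.4 -0.2 -1.9] w 55.1 g 42.4
touch t=35.2 tcp [ 571.2 -334.    70.8] yaw 90.0 F [-1.2  0.4  4.9] w 54.8 g 42.9
open t=35.6 tcp [ 571.  -334.    69.9] yaw 90.0 F [ 0.4 -0.1  0.2] w 85.3 g 0.0
up t=37.1 tcp [ 570.4 -334.2  278.3] yaw 90.0 F [ 0.4 -0.6 -1.1] w 85.6 g 0.0
side 160 (array([ 566.7, -332.5]), 29.1, array([ 567.1, -330. ,   95.2]))
side 288 (array([476.2, -14.4]), 29.1, array([475.3, -10.6, 101.4]))
```

View pics/side3.png

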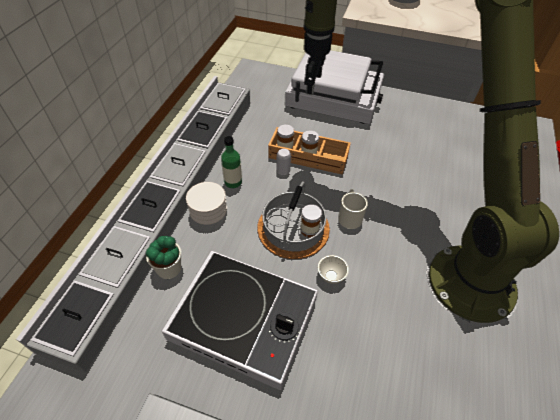

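The first jar stands upright in the middle pocket at (311,141), and the other is still in the pan at (312,217). Now jar_a.

```bash
python3 - <<'E'
from jar import *
jar([.4743,-.0155],-.005,[.4797,-.336])
from geo import *
ctrl.movep([.35,-.2,.40],q(90)); say('clear'); ctrl.pause(.3)
for n in('side','top'):
    im,P,ok=grab(n); cv2.imwrite(f'pics/{n}4.png',im)
    for c in([.566,-.334],[.48,-.336],[.653,-.335],[.628,-.241]):
        p=sel(P,ok,c,.036,.078,.112); print(n,len(p),circ(p) if len(p)>10 else '')
    p=sel(P,ok,[.4483,.314],.035,.098,.118); print('dial',line(p))
E
```

```text
at jar t=40.1 tcp [469.5 -15.3  77.2] yaw 90.0 F [-0.2 -1.1 -0.1] w 85.6 g 0.0
closed t=40.5 tcp [469.6 -15.6  77.6] yaw 90.0 F [-1.2 -0.7  6.1] w 54.7 g 41.4
lift t=41.3 tcp [469.2 -15.7 114.9] yaw 90.0 F [ 0.1 -0.7 -0.6] w 55.1 g 42.4
over pocket t=44.1 tcp [ 474.9 -334.8  250.3] yaw 90.1 F [-0.  -0.4 -1.3] w 54.9 g 42.4
near t=46.2 tcp [ 474.9 -336.1   75.4] yaw 90.0 F [ 0.3  0.2 -1.6] w 54.9 g 42.4
touch t=47.5 tcp [ 474.9 -336.    70.7] yaw 90.0 F [-1.1 -0.1  4.1] w 54.4 g 42.7
open t=47.9 tcp [ 474.7 -336.    69.9] yaw 90.0 F [0.2 0.1 0.5] w 85.5 g 0.0
up t=49.4 tcp [ 473.9 -336.2  278.4] yaw 90.0 F [ 0.3  0.1 -1. ] w 85.5 g 0.0
clear t=50.3 tcp [ 349.5 -201.4  399.2] yaw 89.9 F [ 0.1 -1.1 -0.7] w 85.5 g 0.0
side 205 (array([ 568.2, -331.4]), 29.3, array([ 566.1, -326.2,   92.7]))
side 208 (array([ 480.8, -334. ]), 29.5, array([ 480.8, -328.2,   93. ]))
side 198 (array([ 654.3, -335.8]), 30.6, array([ 653.4, -328.7,   93. ]))
side 84 (array([ 631.2, -238.6]), 21.1, array([ 631. , -237.7,   82.5]))
dial (array([449.7, 316.2, 106.3]), 176.0, array([0.0154, 0.0422]))
top 374 (array([ 564. , -333.7]), 29.1, array([ 562.7, -332.3,   96.4]))
top 381 (array([ 477.8, -336.1]), 28.6, array([ 477.9, -334.6,   96.6]))
top 359 (array([ 651.2, -336.7]), 28.7, array([ 650.4, -334.8,   96.4]))
top 173 (array([ 626.6, -241.7]), 21.8, array([ 626.3, -241.7,   83.9]))
dial (array([445.7, 311.6, 107.2]), 175.6, array([0.0149, 0.0394]))
```

View pics/side4.png

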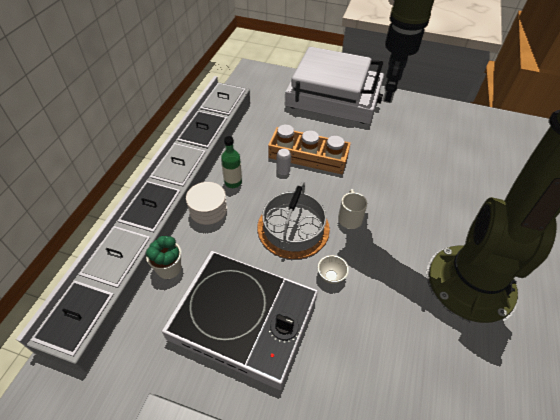

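View pics/top4.png

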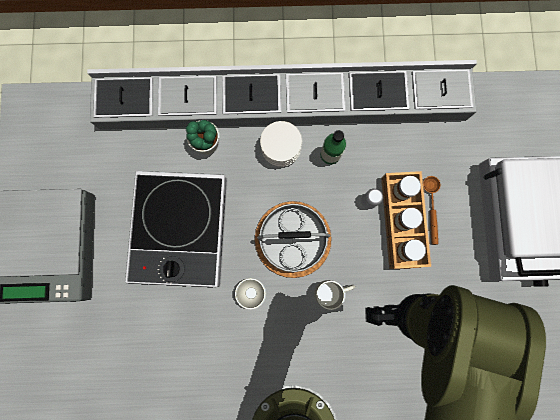

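All three jars stand upright in the crate at (410,186), (409,218) and (412,251) in the top view. The empty pan is centred on the mat at (293,238), the dial is off, and the bystanders are unmoved. I'm handing the job in.

```bash
python3 -c "
from station import ticket; print(ticket.close_job())"
```

```text
the job is handed in; nothing more can be done
None
```

The job is handed in after about 51 s on the robot's clock: the dial is off, the pan stands in the middle of the mat, both jars are upright in the near and middle crate pockets, and the last pictures show everything else where it was.

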